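# Fill the lamp caddy and hold it up level

### The arm

A 6-joint arm with a two-finger parallel gripper is mounted at the origin on the work surface. World frame = base frame: x ahead of the robot, y to its left, z up, the work surface at z = 0. Lengths are in mm, angles in rad, forces in N, time in s.
With the tool pointing down it reaches from about 200 to 875 mm from the base axis. Payload 3.4 kg.
Tool frame: the origin (TCP) lies at the very end of the fingers, on their centre line; the grasp point (between the pads) lies 19 mm behind it; z points along the fingers, x is the direction in which the jaws open and shut, and the axes are right-handed (so a half turn about z gives the same grasp; the last joint's range is limited). The gripper opens to 94 mm and grips with 3 to 60 N. Pads are 16 mm wide; open, the fingers measure 119 mm over their backs; the gripper's body (75 mm by 177 mm) begins 78 mm behind the grasp point.
Start: joints at [-1.324, 0.276, 1.505, -0, 1.361, -0.121], TCP at [206.751, -536.581, 205.493] pointing down, gripper open.
Joint ranges: [-2.89, 2.89], [-0.75, 2.08], [0.22, 2.7], [-1.18, 4.32], [0.11, 2.71], [-2.7, 2.7]. Speed limits (rad/s): [2.57, 2.57, 3.14, 3.14, 3.14, 3.14].

### API

Orientations are given as [roll, pitch, yaw] about the fixed x, y, z axes, in that order (R = Rz(yaw) Ry(pitch) Rx(roll)).
In Python, from cell import arm gives the robot as it stands. The module is installed in compiled form; this text tells all that it offers.
- The arm moves only by the tool carry_out, never from a script. Its argument "targets" is text: rows parted by semicolons, each of 7 numbers parted by spaces: the opening, from 0 (shut) to 1 (fully open), then the shift along the tool's x, y, z in m, then the turn, a rotation vector about the tool's x, y, z in degrees. A call has exactly 8 rows; each row shifts and turns the pose as measured when the row begins, along the tool's axes as they then stand; what a row does not reach is not made up. A row lasts 1/12 s, in which the tool goes at most 41.7 mm and 7.16 degrees, less where a joint would pass 70% of its speed; a pose out of reach is approached as far as the arm can. A call with a gripper value outside its range is refused whole. The fingers move at their own pace and stop on an object; "force" is the grip in N (left out, the last holds). Time passes only in rows, so rows that do not move let the fingers close, or fill a call up. It gives the time, the measured TCP pose, the force and the opening at its end, in the units of the state.
- arm.sense(): the state, without advancing time (a new reading comes with each control period).
- arm.read_camera(name): name is "scene" or "top"; returns the picture (384x512x3 uint8, blue, green, red); there is no depth.
- arm.calibration(name): a dict with "camera_matrix" (3x3 intrinsics, pixels), "origin" and "orientation" of the camera in the world. Camera axes: x right, y down, z forward; pixel columns grow to the right and rows downward; lengths in mm; the calibration is good to about 2 mm. A picture is of the moment at which its call begins. calibration takes no time and is no camera call.
- arm.finish_job(): hands the job in, once; it reports no verdict.
The state is a dict: "clock": time; "joint_positions": joint angles; "qvel": joint speeds; "joint_efforts": joint torques, N m; "eef_pos": TCP position; "tool_rot": TCP orientation; "contact_force": force on the tool from outside, world axes, zero at the start; "ft_torque": the same for the moment, N m; "finger_gap": finger opening in mm.
Only numpy, scipy, OpenCV 4.12 (cv2) and the standard library are available. Lean on these libraries where they do the work, as an engineer would, in place of code of your own. Each camera call takes 0.05 s, during which the arm holds its last target.

### The job

One pocket of the lamp caddy is still empty: take the spot lamp that stands on the grey mat, set it down lens first in that pocket without dropping it, and let go. Then take the full caddy by its handle, lift it about 10 cm clear of the bench, over the place where it stood, without tipping it, and finish while still holding it there, level and still, with all four lamps seated in their pockets. Leave everything else on the bench where it lies.

Things in the scene. Friction and masses are not known exactly. Their poses are not given: they have to be found in the camera images.
- caddy: loose sheet-steel lamp caddy, 158 mm (x) by 174 mm (y), walls 45 mm high: four pockets (2 x 2, each 74 x 74 mm inside, black floor 5 mm above the underside) either side of a 20 mm wide spine along x, 47 mm tall, that carries a fixed handle. 0.34 kg empty, under 1 kg full, then balanced about the handle's middle. Origin: centre of the underside, z up. Stands on the bench
- caddy_handle (a point): centre of the handle's black grip, 99 mm above the caddy's underside, over the caddy's centre. The grip is a straight bar along the caddy's x, 100 mm long, 18 mm wide (caddy y), 14 mm tall, top 106 mm above the underside; at its ends (x = +-72 mm) flat uprights go down to the spine. Axes as the caddy
- pocket0 (a point): centre of the floor of the caddy's pocket on its -x, -y side (-39, -47 mm from the caddy's centre); a lamp seated here has its origin at this point, up to 5 mm aside. Axes as the caddy
- pocket1 (a point): centre of the floor of the caddy's pocket on its -x, +y side (-39, +47 mm from the caddy's centre); a lamp seated here has its origin at this point, up to 5 mm aside. Axes as the caddy
- pocket2 (a point): centre of the floor of the caddy's pocket on its +x, -y side (+39, -47 mm from the caddy's centre); a lamp seated here has its origin at this point, up to 5 mm aside. Axes as the caddy
- pocket3 (a point): centre of the floor of the caddy's pocket on its +x, +y side (+39, +47 mm from the caddy's centre); a lamp seated here has its origin at this point, up to 5 mm aside. Axes as the caddy
- lamp0: one of four alike spot lamps, lens down: black finned round housing 64 mm across, 34 tall; on it a steel plate 34 x 24 x 4 mm and an upright flat steel mounting lug, 26 mm (lamp x) by 12 mm (lamp y), from 38 to 72 mm above the lens: the part to grip. 0.10-0.16 kg. Origin: centre of the underside, z up. Three start in caddy pockets, one on the grey mat; which one varies
- lamp1: one of four alike spot lamps, lens down: black finned round housing 64 mm across, 34 tall; on it a steel plate 34 x 24 x 4 mm and an upright flat steel mounting lug, 26 mm (lamp x) by 12 mm (lamp y), from 38 to 72 mm above the lens: the part to grip. 0.10-0.16 kg. Origin: centre of the underside, z up. Three start in caddy pockets, one on the grey mat; which one varies
- lamp2: one of four alike spot lamps, lens down: black finned round housing 64 mm across, 34 tall; on it a steel plate 34 x 24 x 4 mm and an upright flat steel mounting lug, 26 mm (lamp x) by 12 mm (lamp y), from 38 to 72 mm above the lens: the part to grip. 0.10-0.16 kg. Origin: centre of the underside, z up. Three start in caddy pockets, one on the grey mat; which one varies
- lamp3: one of four alike spot lamps, lens down: black finned round housing 64 mm across, 34 tall; on it a steel plate 34 x 24 x 4 mm and an upright flat steel mounting lug, 26 mm (lamp x) by 12 mm (lamp y), from 38 to 72 mm above the lens: the part to grip. 0.10-0.16 kg. Origin: centre of the underside, z up. Three start in caddy pockets, one on the grey mat; which one varies
- mat: fixed soft grey work mat, 150 x 130 mm and 5 mm thick, lying on the bench with one lamp standing on it; origin: centre of its underside
- bezel: bystander: loose black plastic ring, 64 mm across, 9 mm tall, lying on the bench next to the +x side of the caddy; origin: centre of its underside
- led_board: bystander: loose round aluminium LED board, 50 mm across, 5 mm thick, lying on the bench next to the +x side of the mat; origin: centre of its underside
- flood_up: bystander: loose large round work lamp, 110 mm across and 44 mm tall, lens up, on the left; origin: centre of its underside
- flood_fins: bystander: loose large round work lamp, 110 mm across and 44 mm tall, fins up, on the right; origin: centre of its underside
- driver: bystander: loose black power-supply brick, 110 x 48 x 30 mm, beyond the caddy and the mat; origin: centre of its underside
- screwdriver: bystander: loose screwdriver lying on the bench at the near right; origin: under its middle
- screw_tray: bystander: loose grey tray of screws, 110 x 80 x 25 mm, at the near left; origin: centre of its underside
Not all that is in view belongs to the job. Leave any orange or purple look-alike of the lamp3 alone. Leave any blue look-alike of the caddy alone.

How it is judged (in metres and radians):
On the way, in this order (a step that is already met when the one before it is completed fails the run):
1. all four lamps are seated in the pockets of the caddy, which stands on the bench, and the last lamp has been let go (x of lamp0 in the frame of caddy between -0.05 and 0.05 m and y of lamp0 in the frame of caddy between -0.06 and 0.06 m and z of lamp0 in the frame of caddy between 0 and 0.009 m and angle between the z axis of each of lamp0, lamp1, lamp2, lamp3 and the z axis of caddy, either way round below 0.1 rad and angle between each of lamp0, lamp1, lamp2, lamp3's own z axis and vertical below 0.3 rad and x of lamp1 in the frame of caddy between -0.05 and 0.05 m and y of lamp1 in the frame of caddy between -0.06 and 0.06 m and z of lamp1 in the frame of caddy between 0 and 0.009 m and x of lamp2 in the frame of caddy between -0.05 and 0.05 m and y of lamp2 in the frame of caddy between -0.06 and 0.06 m and z of lamp2 in the frame of caddy between 0 and 0.009 m and x of lamp3 in the frame of caddy between -0.05 and 0.05 m and y of lamp3 in the frame of caddy between -0.06 and 0.06 m and z of lamp3 in the frame of caddy between 0 and 0.009 m and height (world z) of caddy below 0.005 m and contact force between the fingers and lamp0 below 0.1 N and contact force between the fingers and lamp1 below 0.1 N and contact force between the fingers and lamp2 below 0.1 N and contact force between the fingers and lamp3 below 0.1 N), for 0.2 s.
2. the gripper has raised the full caddy clear of the bench, level (x of lamp0 in the frame of caddy between -0.05 and 0.05 m and y of lamp0 in the frame of caddy between -0.06 and 0.06 m and z of lamp0 in the frame of caddy between 0 and 0.009 m and angle between the z axis of each of lamp0, lamp1, lamp2, lamp3 and the z axis of caddy, either way round below 0.1 rad and angle between each of lamp0, lamp1, lamp2, lamp3's own z axis and vertical below 0.3 rad and x of lamp1 in the frame of caddy between -0.05 and 0.05 m and y of lamp1 in the frame of caddy between -0.06 and 0.06 m and z of lamp1 in the frame of caddy between 0 and 0.009 m and x of lamp2 in the frame of caddy between -0.05 and 0.05 m and y of lamp2 in the frame of caddy between -0.06 and 0.06 m and z of lamp2 in the frame of caddy between 0 and 0.009 m and x of lamp3 in the frame of caddy between -0.05 and 0.05 m and y of lamp3 in the frame of caddy between -0.06 and 0.06 m and z of lamp3 in the frame of caddy between 0 and 0.009 m and height (world z) of caddy between 0.07 and 0.17 m and angle between caddy's own z axis and vertical below 0.087 rad and contact force between the fingers and caddy above 2 N and distance between the grasp point and caddy_handle below 0.06 m and distance of caddy from where it was at the start of the episode below 0.2 m), for 0.5 s.
At the end, for the whole second after the job is handed in: the gripper holds the caddy by its handle (over 2 N, within 60 mm of its centre), underside 70 to 170 mm above the bench, tilt under 5 degrees, under 20 mm/s and 0.1 rad/s, touching no mat or bystander, within 200 mm of its start; all four lamps on pocket floors (within 4 mm and 0.1 rad) (all of step 2 and contact force between caddy and mat below 0.2 N and contact force between caddy and bezel below 0.2 N and contact force between caddy and led_board below 0.2 N and contact force between caddy and flood_up below 0.2 N and contact force between caddy and flood_fins below 0.2 N and contact force between caddy and driver below 0.2 N and contact force between caddy and screwdriver below 0.2 N and contact force between caddy and screw_tray below 0.2 N and linear speed of caddy below 0.02 m/s and angular speed of caddy below 0.1 rad/s); the arm keeps its last pose, push and grip.
It fails at once if a bystander is shifted by more than 25 mm (distance of any of bezel, led_board, flood_up, flood_fins, driver, screwdriver, screw_tray from where it was at the start of the episode above 0.025 m).
It fails at once if the caddy is tipped by more than 14 degrees (angle between caddy's own z axis and vertical above 0.25 rad).
It fails at once if a lamp is dropped (falls freely, faster than 0.5 m/s) ((linear speed of lamp0 above 0.5 m/s and contact force between lamp0 and anything else below 0.05 N) or (linear speed of lamp1 above 0.5 m/s and contact force between lamp1 and anything else below 0.05 N) or (linear speed of lamp2 above 0.5 m/s and contact force between lamp2 and anything else below 0.05 N) or (linear speed of lamp3 above 0.5 m/s and contact force between lamp3 and anything else below 0.05 N)).
It also fails if it takes over 64 s, if anything falls off the work surface, if the arm or the gripper's body presses on something with over 40 N, if the wrist force passes 120 N, or if a joint passes its speed limit or range.

## Working session

There is one attempt and no reset: what is moved stays moved. The work goes in short steps, Python scripts to look and compute and a tool call to move; the robot and the scene stay as the last step left them, time stands still between calls to the robot, and variables do not carry over. Pictures are saved under pics/ and viewed, and the job is handed in when it is done.

Besides the shell and the picture viewer there is one more tool, called after "Call:" as name(argument=value, ...) on one line, values as JSON. carry_out: Moves the arm, as the interface text tells. Its arguments: {"type":"object","properties":{"targets":{"type":"string"},"force":{"type":"number"}},"required":["targets"]}

```bash
mkdir -p pics
python3 - <<'E'
from cell import arm
import cv2
for n in("scene","top"):
    im=arm.read_camera(n); cv2.imwrite(f"pics/{n}0.png",im)
    c=arm.calibration(n); print(n,c)
print(arm.sense())
E
```

```text
scene {'camera_matrix': array([[380.1730246 ,   0.        , 259.48308573],
       [  0.        , 380.1730246 , 193.86253227],
       [  0.        ,   0.        ,   1.        ]]), 'origin': array([1217.78559516, -304.02745373, 1271.17689426]), 'orientation': array([-2.5550827 ,  0.00727981,  1.0226091 ])}
top {'camera_matrix': array([[422.48323864,   0.        , 257.13386067],
       [  0.        , 422.48323864, 195.38813017],
       [  0.        ,   0.        ,   1.        ]]), 'origin': array([ 375.69564153,  127.17620425, 1444.90311237]), 'orientation': array([-3.00168284, -0.01092872, -1.58886923])}
{'clock': 0.1, 'joint_positions': array([-1.32402670e+00,  2.76528977e-01,  1.50595697e+00, -1.69802149e-05,
        1.36069520e+00, -1.21006802e-01]), 'qvel': array([-2.96595645e-05,  1.03246620e-03, -2.48416717e-03, -1.83634312e-03,
        5.25979688e-04, -8.56140959e-04]), 'joint_efforts': array([ 1.17853608e-03, -4.05455875e+01, -2.37778383e+01,  7.02716899e-02,
        2.98645289e-02, -4.76054208e-05]), 'eef_pos': array([ 206.60219426, -536.08107714,  204.71257293]), 'tool_rot': array([-3.14141738e+00,  1.57887625e-03, -1.20301620e+00]), 'contact_force': array([ 0.69505322, -0.16192482, -0.42365243]), 'ft_torque': array([-0.05233109,  0.00543159, -0.042175  ]), 'finger_gap': 94.31829105689438}
```

View pics/top0.png

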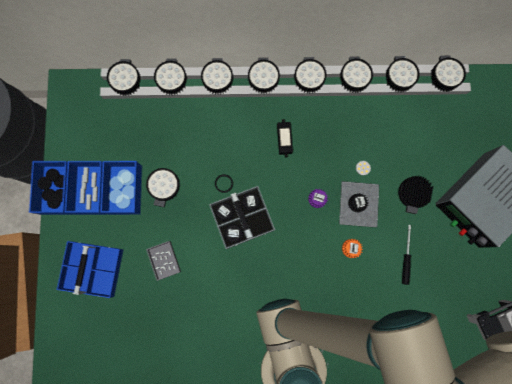

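View pics/scene0.png

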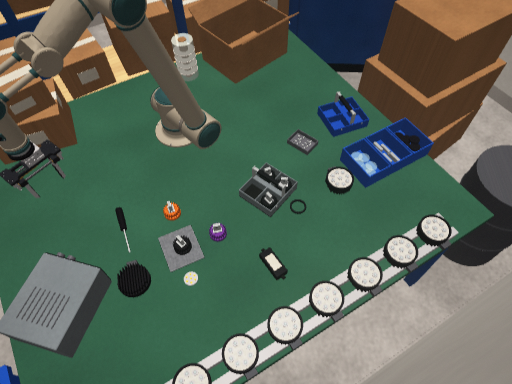

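Candidates: black lamp on the mat at top (360,202); purple look-alike (318,198); orange look-alike (352,248). Caddy: grey (242,217) against blue (90,268). I choose the black lamp and the grey caddy, and check both in crops.

Run:
```python
import cv2,numpy as np
t=cv2.imread("pics/top0.png");s=cv2.imread("pics/scene0.png")
def crop(im,x,y,w,h,k,n):
    cv2.imwrite(n,cv2.resize(im[y:y+h,x:x+w],None,fx=k,fy=k,interpolation=cv2.INTER_CUBIC))
crop(t,200,170,80,80,7,"pics/tc.png")
crop(t,330,170,60,65,9,"pics/tl.png")
crop(s,230,155,80,70,8,"pics/sc.png")
crop(s,150,220,65,55,10,"pics/sl.png")
```

```text
(no output)
```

View pics/tc.png

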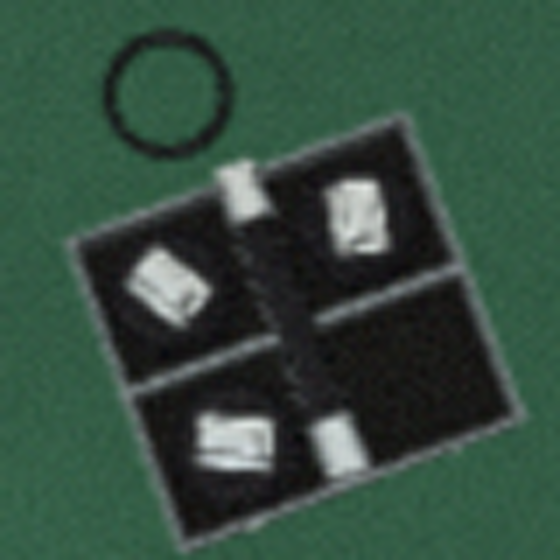

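View pics/tl.png

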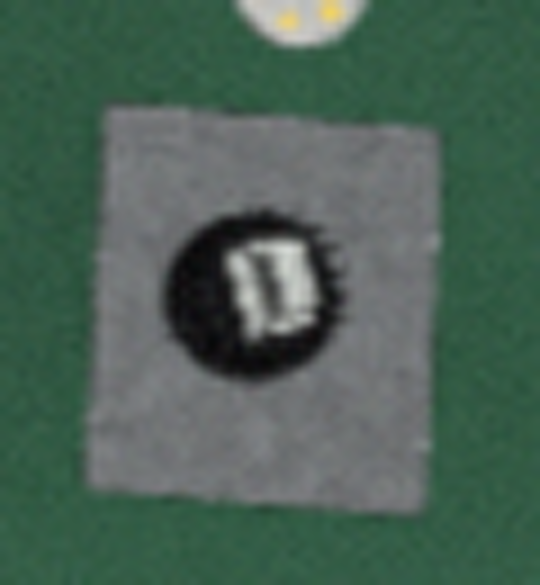

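View pics/sc.png

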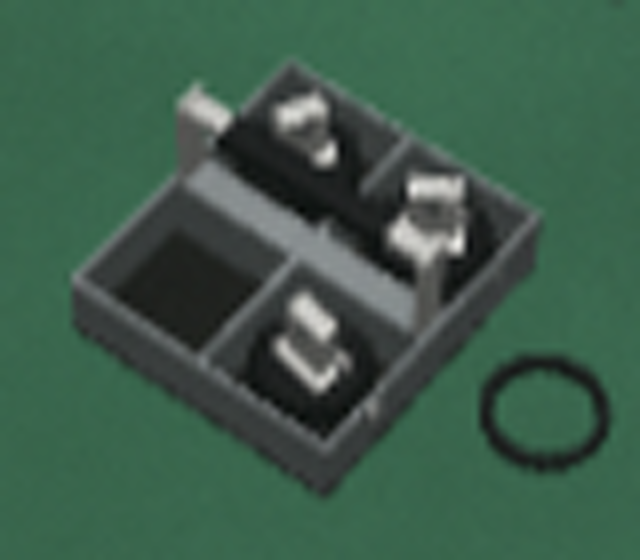

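View pics/sl.png

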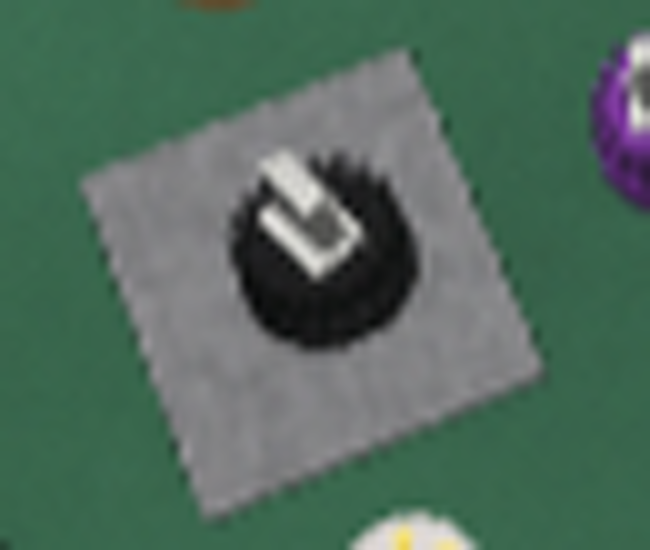

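```bash
cat > h.py <<'E'
import numpy as np,cv2
from scipy.spatial.transform import Rotation as R
from scipy.optimize import least_squares
from cell import arm
def P(n,X):
    c=arm.calibration(n);K=c["camera_matrix"];Rm=R.from_euler('xyz',c["orientation"]).as_matrix()
    p=(np.atleast_2d(X)-c["origin"])@Rm@K.T
    return p[:,:2]/p[:,2:]
def ray(n,uv,z):
    c=arm.calibration(n);K=c["camera_matrix"];Rm=R.from_euler('xyz',c["orientation"]).as_matrix()
    d=Rm@np.linalg.inv(K)@np.array([*uv,1.]);o=c["origin"]
    return o+d*(z-o[2])/d[2]
def box(cx,cy,yaw,sx,sy,z0,z1):
    c,s=np.cos(yaw),np.sin(yaw)
    return [np.array([cx+c*a*sx/2-s*b*sy/2,cy+s*a*sx/2+c*b*sy/2,z]) for z in(z0,z1) for a,b in((-1,-1),(1,-1),(1,1),(-1,1))]
def ccd(x,y,k,ox,oy): return ((x+.5)/k-.5+ox,(y+.5)/k-.5+oy)
E
python3 - <<'E'
from h import *
tc=[ccd(*p,7,200,170) for p in((75,240),(405,117),(520,413),(183,550))] # +x+y, +x-y,-x-y,-x+y
sc=[ccd(*p,8,230,155) for p in((540,215),(325,445),(75,278),(293,65))] 
for n,q in(("top",tc),("scene",sc)):
    print(n,[ray(n,p,45).round(1) for p in q])
    w=np.array([ray(n,p,45) for p in q]);print(w.mean(0),[np.linalg.norm(w[i]-w[i-1]).round(1) for i in range(4)])
    dx=(w[0]+w[1]-w[2]-w[3]);dy=w[0]+w[3]-w[1]-w[2];print("yaw",np.arctan2(dx[1],dx[0]),np.arctan2(-dy[0],dy[1]))
print("handle ends top", ray("top",ccd(242,192,7,200,170),106),ray("top",ccd(340,443,7,200,170),106))
print("mat lamp housing", ray("top",ccd(252,297,9,330,170),30))
print("mat lug top", ray("top",ccd(303,280,9,330,170),77), ray("scene",ccd(292,182,10,150,220),77))
E
python3 - <<'E'
import cv2
t=cv2.imread("pics/top0.png");s=cv2.imread("pics/scene0.png")
a=cv2.resize(t[190:215,344:374],None,fx=20,fy=20,interpolation=cv2.INTER_CUBIC)
cv2.imwrite("pics/tl2.png",a)
a=cv2.resize(s[230:260,168:198],None,fx=20,fy=20,interpolation=cv2.INTER_CUBIC)
cv2.imwrite("pics/sl2.png",a)
E
```

```text
top [array([546.6, 265. ,  45. ]), array([603.4, 106.8,  45. ]), array([460.7,  55. ,  45. ]), array([399.2, 214.7,  45. ])]
[502.4800272  160.34860073  45.        ] [np.float64(155.7), np.float64(168.1), np.float64(151.8), np.float64(171.2)]
yaw 0.3383032348287249 0.35596411985144955
scene [array([545.4, 270.2,  45. ]), array([601.8, 108.8,  45. ]), array([457.3,  55.8,  45. ]), array([401.3, 216.2,  45. ])]
[501.47199637 162.78331587  45.        ] [np.float64(153.9), np.float64(171.0), np.float64(153.9), np.float64(169.9)]
yaw 0.3549856710142917 0.3362119013991813
handle ends top [559.98147453 182.72734466 106.        ] [444.87394307 139.71163602 106.        ]
mat lamp housing [ 544.5559642  -231.15034534   30.        ]
mat lug top [ 544.86021087 -238.16256316   77.        ] [ 544.96879342 -235.30899499   77.        ]
```

View pics/tl2.png

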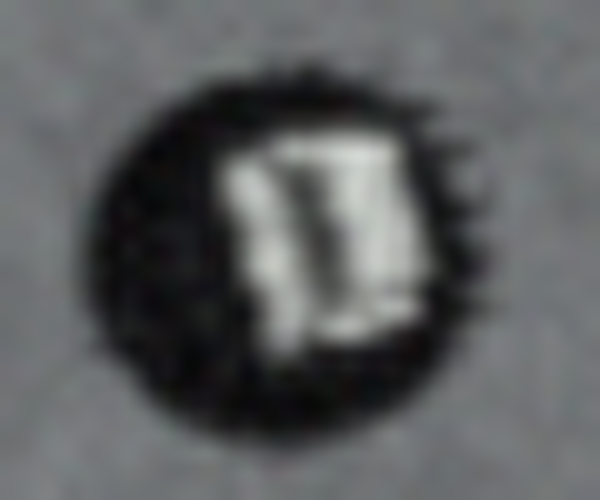

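View pics/sl2.png

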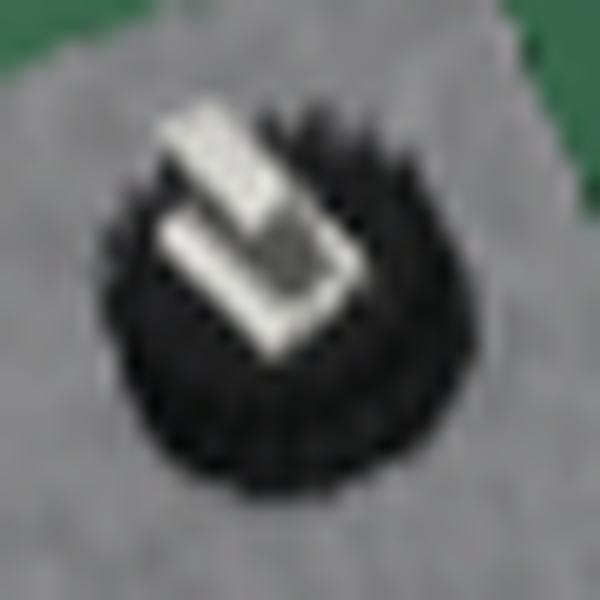

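```bash
python3 - <<'E'
from h import *
# scene lug top corners
w=np.array([ray("scene",ccd(*p,20,168,230),77) for p in((165,125),(210,100),(292,190),(255,228))]);print(w.round(1),w.mean(0))
e=(w[3]+w[2]-w[0]-w[1])/2;print("len",np.linalg.norm(e),"yaw",np.arctan2(e[1],e[0]))
g=w[1]+w[2]-w[0]-w[3];print("wid",np.linalg.norm(g)/2,np.arctan2(g[1],g[0]))
# plate corners scene z=43
w=np.array([ray("scene",ccd(*p,20,168,230),43) for p in((160,232),(275,355),(362,265))]);print(w.round(1),(w[0]+w[2])/2,np.linalg.norm(w[1]-w[0]),np.linalg.norm(w[2]-w[1]),np.arctan2(*(w[1]-w[0])[[1,0]]))
def draw(x,y,yaw,dz=5):
    for n,ox,oy,W,H in(("top",344,190,30,25),("scene",168,230,30,30)):
        im=cv2.imread(f"pics/{n}0.png")[oy:oy+H,ox:ox+W];im=cv2.resize(im,None,fx=20,fy=20,interpolation=cv2.INTER_CUBIC)
        def poly(X,col):
            q=((P(n,X)-[ox,oy]+.5)*20-.5).astype(int);cv2.polylines(im,[q.reshape(-1,1,2)],True,col,1)
        poly(box(x,y,yaw,26,12,38+dz,72+dz)[4:],(0,0,255));poly(box(x,y,yaw,34,24,38+dz,72+dz)[:4],(0,255,0))
        a=np.linspace(0,6.28,60)
        for z in(0,34):poly([[x+32*np.cos(t),y+32*np.sin(t),z+dz] for t in a],(255,255,0))
        cv2.imwrite(f"pics/ov_{n}.png",im)
draw(545,-235,np.deg2rad(15))
E
python3 -c "
import cv2,numpy as np
a=cv2.imread('pics/ov_top.png');b=cv2.imread('pics/ov_scene.png')
a=cv2.copyMakeBorder(a,0,100,0,0,0)
cv2.imwrite('pics/ov.png',cv2.resize(np.hstack([a,b]),(800,400)))"
```

```text
[[ 532.4 -241.    77. ]
 [ 532.  -232.2   77. ]
 [ 555.7 -227.3   77. ]
 [ 559.1 -236.    77. ]] [ 544.79879998 -234.10617951   77.        ]
len 25.68493028107344 yaw 0.19269623910543823
wid 8.930847981080909 1.7794926691683641
[[ 532.1 -248.9   43. ]
 [ 565.1 -241.6   43. ]
 [ 557.1 -220.8   43. ]] [ 544.5931397  -234.85805692   43.        ] 33.77726404859903 22.259284967821962 0.21869008460859163
```

View pics/ov.png

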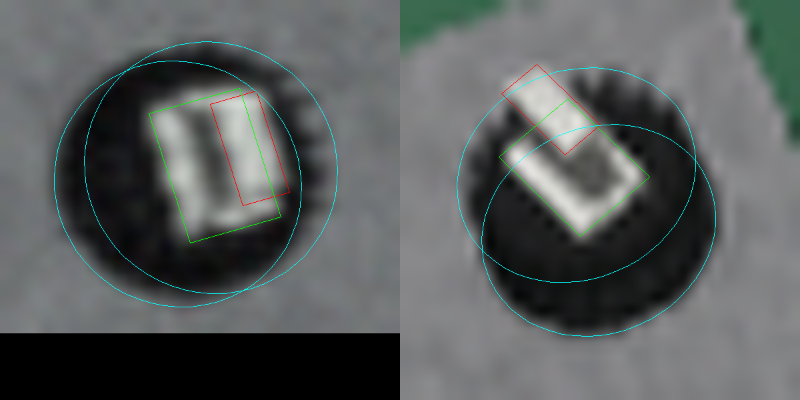

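```bash
cat >> h.py <<'E'
def delta(x,y,z,yaw):
    s=arm.sense();Rm=R.from_euler('xyz',s["tool_rot"])
    T=R.from_euler('xyz',[np.pi,0,yaw])
    d=Rm.inv().apply(np.array([x,y,z])-s["eef_pos"]);r=(Rm.inv()*T).as_rotvec(degrees=True)
    print("t",s["clock"],"pos",s["eef_pos"].round(1),"rot",s["tool_rot"].round(3),"j",s["joint_positions"].round(2),"gap",s["finger_gap"].round(1),"F",s["contact_force"].round(1))
    print("tool shift mm",d.round(1),"turn deg",r.round(2))
E
python3 - <<'E'
from h import *
delta(545,-235.5,160,-1.336)
n="top"
def draw(x,y,yaw):
    for n,ox,oy,W,H in(("top",200,175,80,80),("scene",230,150,80,80)):
        im=cv2.imread(f"pics/{n}0.png")[oy:oy+H,ox:ox+W];im=cv2.resize(im,None,fx=5,fy=5,interpolation=cv2.INTER_CUBIC)
        def poly(X,col):
            q=((P(n,X)-[ox,oy]+.5)*5-.5).astype(int);cv2.polylines(im,[q.reshape(-1,1,2)],True,col,1)
        B=box(x,y,yaw,158,174,0,45);poly(B[:4],(0,255,0));poly(B[4:],(0,0,255))
        poly(box(x,y,yaw,100,18,92,106)[4:],(255,255,0));poly(box(x,y,yaw,144,18,92,106)[4:],(255,0,255))
        yield im
cv2.imwrite("pics/ovc.png",np.hstack(list(draw(502,161.5,0.346))))
E
```

```text
Traceback (most recent call last):
  File "h.py", line 21, in delta
    print("t",s["clock"],"pos",s["eef_pos"].round(1),"rot",s["tool_rot"].round(3),"j",s["joint_positions"].round(2),"gap",s["finger_gap"].round(1),"F",s["contact_force"].round(1))
                                                                                                                          ^^^^^^^^^^^^^^^^^^^^^
AttributeError: 'float' object has no attribute 'round'
```

```bash
sed -i 's/s\["finger_gap"\].round(1)/round(s["finger_gap"],1)/' h.py
python3 - <<'E'
from h import *
delta(545,-235.5,160,-1.336)
def draw(x,y,yaw):
    for n,ox,oy,W,H in(("top",200,175,80,80),("scene",230,150,80,80)):
        im=cv2.imread(f"pics/{n}0.png")[oy:oy+H,ox:ox+W];im=cv2.resize(im,None,fx=5,fy=5,interpolation=cv2.INTER_CUBIC)
        def poly(X,col):
            q=((P(n,X)-[ox,oy]+.5)*5-.5).astype(int);cv2.polylines(im,[q.reshape(-1,1,2)],True,col,1)
        B=box(x,y,yaw,158,174,0,45);poly(B[:4],(0,255,0));poly(B[4:],(0,0,255))
        poly(box(x,y,yaw,100,18,92,106)[4:],(255,255,0));poly(box(x,y,yaw,144,18,92,106)[4:],(255,0,255))
        yield im
cv2.imwrite("pics/ovc.png",np.hstack(list(draw(502,161.5,0.346))))
E
```

```text
t 0.1 pos [ 206.6 -536.1  204.7] rot [-3.141e+00  2.000e-03 -1.203e+00] j [-1.32  0.28  1.51 -0.    1.36 -0.12] gap 94.3 F [ 0.7 -0.2 -0.4]
tool shift mm [-158.7 -423.8   45. ] turn deg [-0.    0.09  7.62]
```

View pics/ovc.png

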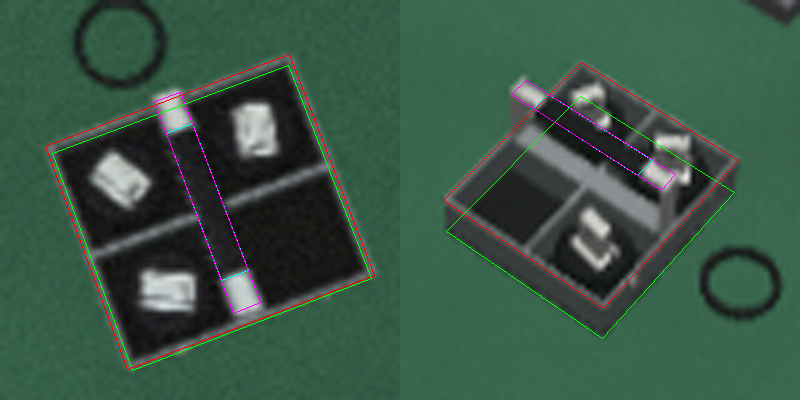

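The overlay of the model on both views fits to about 1–2 mm: caddy at (502, 161.5), yaw 0.346, empty pocket0 at about (481, 104). Lamp at (545, -235.5), lug yaw 0.235. Moving.

Call:
carry_out(targets="1 -0.012 -0.032 0 0 0 0;1 -0.012 -0.032 0 0 0 0;1 -0.012 -0.032 0 0 0 0;1 -0.012 -0.032 0 0 0 0;1 -0.012 -0.032 0 0 0 0;1 -0.012 -0.032 0 0 0 0;1 -0.012 -0.032 0 0 0 0;1 -0.012 -0.032 0 0 0 0", force=20)

```text
clock: 0.77
eef_pos: [412.8, -352.2, 199.7]
tool_rot: [3.137, 0.007, -1.217]
contact_force: [0.2, -0.6, -0.1]
finger_gap: 94.1
```

```bash
python3 -c "
from h import *
delta(545,-235.5,160,-1.336)"
```

```text
t 0.7667 pos [ 412.8 -352.2  199.7] rot [ 3.137  0.007 -1.217] j [-0.83  0.24  1.58 -0.    1.34  0.38] gap 94.1 F [ 0.2 -0.6 -0.1]
tool shift mm [ -63.3 -164.7   39.4] turn deg [0.28 0.37 6.84]
```

Call:
carry_out(targets="0.6 -0.011 -0.028 0.006 0 0 0;0.6 -0.011 -0.028 0.006 0 0 0;0.6 -0.011 -0.028 0.006 0 0 0;0.6 -0.011 -0.028 0.006 0 0 0;0.6 -0.011 -0.028 0.006 0 0 0;0.6 -0.006 -0.016 0.003 0.1 0.2 3.4;0.6 0 -0.004 0.003 0.1 0.1 3.4;0.6 0 0 0 0 0 0")

```text
clock: 1.43
eef_pos: [550.7, -225.2, 158.4]
tool_rot: [3.139, 0.006, -1.332]
contact_force: [-0.4, 0.7, -0.9]
finger_gap: 56.6
```

```bash
python3 -c "
from h import *
delta(545,-235.5,100,-1.336)"
```

```text
t 1.4333 pos [ 550.7 -225.2  158.4] rot [ 3.139  0.006 -1.332] j [-0.51  0.34  1.53  0.    1.28  0.82] gap 56.6 F [-0.4  0.7 -0.9]
tool shift mm [ 9.   7.9 58.4] turn deg [0.15 0.36 0.26]
```

Call:
carry_out(targets="0.6 0.002 0.002 0.008 0 0 0;0.6 0.002 0.002 0.01 0 0 0;0.6 0.002 0.002 0.01 0 0.2 0;0.6 0.002 0.001 0.01 0 0 0.2;0.6 0.001 0.001 0.01 0 0 0;0.6 0 0 0.008 0 0 0;0.6 0 0 0.002 0 0 0;0.6 0 0 0 0 0 0")

```text
clock: 2.1
eef_pos: [539.6, -239.1, 93.0]
tool_rot: [3.134, 0.005, -1.334]
contact_force: [0.4, 0.3, 1.0]
finger_gap: 56.4
```

```bash
python3 -c "
from h import *
delta(545,-235.5,48,-1.336)
for n in('top','scene'):
    im=arm.read_camera(n);cv2.imwrite(f'pics/{n}1.png',im)
a=cv2.imread('pics/top1.png')[165:240,330:400];b=cv2.imread('pics/scene1.png')[190:265,150:220]
cv2.imwrite('pics/g1.png',cv2.resize(np.hstack([a,b]),None,fx=5.5,fy=5.5,interpolation=cv2.INTER_CUBIC))
"
```

```text
t 2.1 pos [ 539.6 -239.1   93. ] rot [ 3.134  0.005 -1.334] j [-0.53  0.39  1.63 -0.    1.13  0.8 ] gap 56.4 F [0.4 0.3 1. ]
tool shift mm [-2.  -6.4 44.9] turn deg [0.43 0.3  0.14]
```

View pics/g1.png

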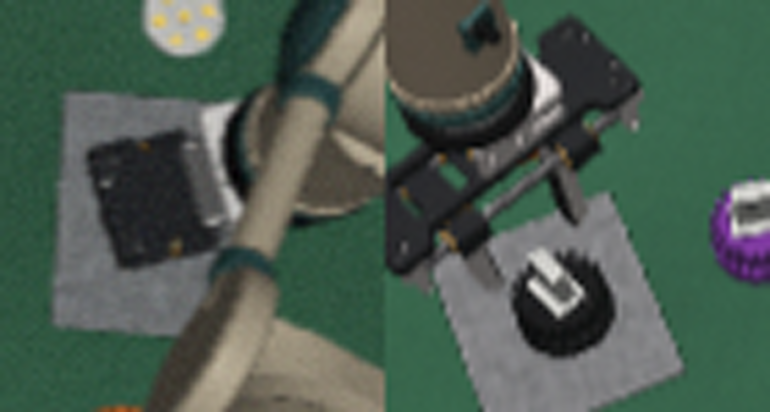

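```bash
python3 -c "
from h import *
print(P('scene',[[539.6,-239.1,93],[545,-235.5,77]]),'tip px 176.7,235.8')
print(P('top',[539.6,-239.1,200]), 330+150/5.5,165+195/5.5)
"
```

```text
[[176.25829237 234.97976899]
 [178.70400258 237.78238753]] tip px 176.7,235.8
[[374.33083592 197.17102173]] 357.27272727272725 200.45454545454544
```

Call:
carry_out(targets="0.6 -0.002 -0.004 0 0.2 0.2 0;0.6 0 -0.002 0.004 0.2 0 0.1;0.6 0 0 0.007 0 0 0;0.6 0 0 0.007 0 0 0;0.6 0 0 0.007 0 0 0;0.6 0 0 0.005 0 0 0;0.6 0 0 0 0 0 0;0.6 0 0 0 0 0 0")

```text
clock: 2.87
eef_pos: [548.0, -235.3, 62.3]
tool_rot: [-3.137, -0.002, -1.334]
contact_force: [-0.2, 0.8, 0.0]
finger_gap: 56.6
```

```bash
python3 -c "
from h import *
delta(545,-235.5,48,-1.336)"
```

```text
t 2.8667 pos [ 548.  -235.3   62.3] rot [-3.137e+00 -2.000e-03 -1.334e+00] j [-0.52  0.42  1.67  0.    1.05  0.81] gap 56.6 F [-0.2  0.8  0. ]
tool shift mm [-0.6  3.  14.3] turn deg [-0.25 -0.12  0.14]
```

Call:
carry_out(targets="0.6 0 0.002 0.004 -0.2 0 0;0.6 0 0.001 0.005 0 0 0;0.6 0 0 0.004 0 0 0;0.6 0 0 0.001 0 0 0;0.6 0 0 0 0 0 0;0.6 0 0 0 0 0 0;0.6 0 0 0 0 0 0;0.6 0 0 0 0 0 0")

```text
clock: 3.53
eef_pos: [544.9, -236.5, 47.0]
tool_rot: [-3.141, -0.002, -1.334]
contact_force: [-0.4, -0.6, -0.8]
finger_gap: 56.5
```

```bash
python3 -c "
from h import *
delta(545,-235.5,48,-1.336)"
```

```text
t 3.5333 pos [ 544.9 -236.5   47. ] rot [-3.141e+00 -2.000e-03 -1.334e+00] j [-0.53  0.43  1.69 -0.    1.02  0.81] gap 56.5 F [-0.4 -0.6 -0.8]
tool shift mm [-1.  -0.3 -1. ] turn deg [-0.04 -0.14  0.11]
```

Call:
carry_out(targets="0 0 0 -0.001 0 0 0;0 0 0 0 0 0 0;0 0 0 0 0 0 0;0 0 0 0 0 0 0;0 0 0 0 0 0 0;0 0 0 0 0 0 0;0 0 0 0 0 0 0;0 0 0 0 0 0 0", force=25)

```text
clock: 4.2
eef_pos: [545.4, -236.5, 49.0]
tool_rot: [-3.14, -0.003, -1.334]
contact_force: [0.2, 0.7, 0.5]
finger_gap: 12.0
```

```bash
python3 -c "
from h import *
delta(545,-235.5,160,-1.336)
im=arm.read_camera('scene');cv2.imwrite('pics/g2.png',cv2.resize(im[190:265,140:220],None,fx=7,fy=7,interpolation=cv2.INTER_CUBIC))
"
```

```text
t 4.2 pos [ 545.4 -236.5   49. ] rot [-3.140e+00 -3.000e-03 -1.334e+00] j [-0.53  0.43  1.69 -0.    1.02  0.81] gap 12.0 F [0.2 0.7 0.5]
tool shift mm [-7.00e-01 -1.00e-01 -1.11e+02] turn deg [-0.11 -0.17  0.11]
```

View pics/g2.png

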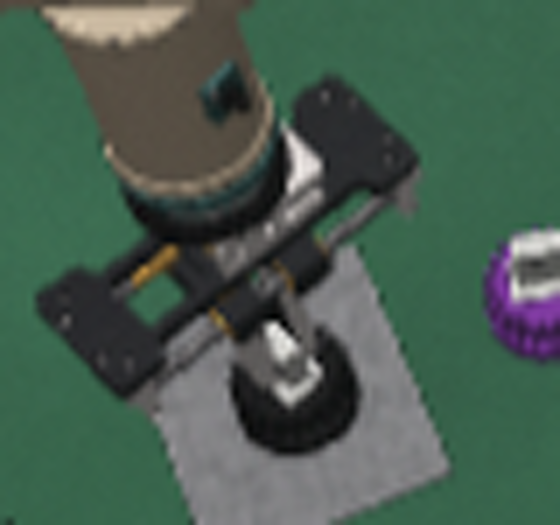

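Gap 12.0 mm: jaws on the lug, lamp held upright. Lift.

Call:
carry_out(targets="0 0 0 -0.006 0 0 0;0 0 0 -0.014 0 0 0;0 0 0 -0.02 0 0 0;0 0 0 -0.02 0 0 0;0 0 0 -0.02 0 0 0;0 0 0 -0.018 0 0 0;0 0 0 -0.01 0 0 0;0 0 0 0 0 0 0")

```text
clock: 4.92
eef_pos: [542.9, -235.4, 160.4]
tool_rot: [3.138, 0.001, -1.334]
contact_force: [-0.6, -0.4, -2.4]
finger_gap: 12.1
```

```bash
python3 -c "
from h import *
delta(480.5,102.5,165,-1.226)"
```

```text
t 4.9167 pos [ 542.9 -235.4  160.4] rot [ 3.138e+00  1.000e-03 -1.334e+00] j [-0.53  0.33  1.54 -0.    1.28  0.81] gap 12.1 F [-0.6 -0.4 -2.4]
tool shift mm [-343.1  -18.6   -4.2] turn deg [ 0.22  0.09 -6.18]
```

Call:
carry_out(targets="0 -0.012 0 0 0 0 0;0 -0.02 -0.001 0 0 0 0;0 -0.026 -0.001 0 0 0 0;0 -0.026 -0.002 0 0 0 0;0 -0.026 -0.002 0 0 0 0;0 -0.026 -0.002 0 0 0 0;0 -0.026 -0.002 0 0 0 0;0 -0.026 -0.002 0 0 0 0")

```text
clock: 5.58
eef_pos: [503.4, -41.7, 153.4]
tool_rot: [3.128, 0.007, -1.343]
contact_force: [0.3, 0.0, -1.5]
finger_gap: 11.7
```

```bash
python3 -c "
from h import *
delta(480.5,102.5,165,-1.226)"
```

```text
t 5.5833 pos [503.4 -41.7 153.4] rot [ 3.128  0.007 -1.343] j [-0.22  0.22  1.72  0.    1.22  1.12] gap 11.7 F [ 0.3  0.  -1.5]
tool shift mm [-145.7  -10.1  -10.6] turn deg [ 0.76  0.46 -6.7 ]
```

Call:
carry_out(targets="0 -0.026 -0.001 -0.003 0.2 0.1 0;0 -0.026 -0.001 -0.003 0.2 0.1 0;0 -0.026 -0.001 -0.003 0.2 0.1 0;0 -0.024 -0.002 -0.002 0.1 0.1 0;0 -0.018 -0.002 -0.001 0 0 -2;0 -0.01 -0.001 0 0 0 -2;0 -0.004 0 0 0 0 -2;0 0 0 0 0 0 -0.5")

```text
clock: 6.25
eef_pos: [462.8, 108.0, 157.7]
tool_rot: [3.122, 0.014, -1.217]
contact_force: [-0.0, -0.5, -1.4]
finger_gap: 12.2
```

```bash
python3 -c "
from h import *
delta(480.5,102.5,120,-1.226)"
```

```text
t 6.25 pos [462.8 108.  157.7] rot [ 3.122  0.014 -1.217] j [0.08 0.17 1.77 0.01 1.22 1.29] gap 12.2 F [-0.  -0.5 -1.4]
tool shift mm [ 11.8 -15.4  37.2] turn deg [1.13 0.81 0.51]
```

Call:
carry_out(targets="0 0.003 -0.004 0 0.3 0.3 0;0 0.003 -0.004 0 0.3 0.3 0;0 0.003 -0.004 0 0.3 0.2 0.3;0 0.002 -0.003 0.004 0.2 0 0;0 0 0 0.005 0 0 0;0 0 0 0.005 0 0 0;0 0 0 0 0 0 0;0 0 0 0 0 0 0")

```text
clock: 6.92
eef_pos: [480.2, 100.6, 139.1]
tool_rot: [3.138, -0.001, -1.228]
contact_force: [0.7, -0.6, -1.1]
finger_gap: 12.2
```

```bash
python3 -c "
from h import *
delta(480.5,102.5,105,-1.226)
for n in('top','scene'):
    im=arm.read_camera(n);cv2.imwrite(f'pics/{n}3.png',im)
a=cv2.imread('pics/top3.png')[160:260,190:280];b=cv2.imread('pics/scene3.png')[130:230,220:310]
cv2.imwrite('pics/g3.png',cv2.resize(np.hstack([a,b]),None,fx=4.4,fy=4.4,interpolation=cv2.INTER_CUBIC))
"
```

```text
t 6.9167 pos [480.2 100.6 139.1] rot [ 3.138e+00 -1.000e-03 -1.228e+00] j [ 0.07  0.2   1.78 -0.    1.16  1.29] gap 12.2 F [ 0.7 -0.6 -1.1]
tool shift mm [-1.7 -1.  34.1] turn deg [ 0.23 -0.03 -0.11]
```

View pics/g3.png

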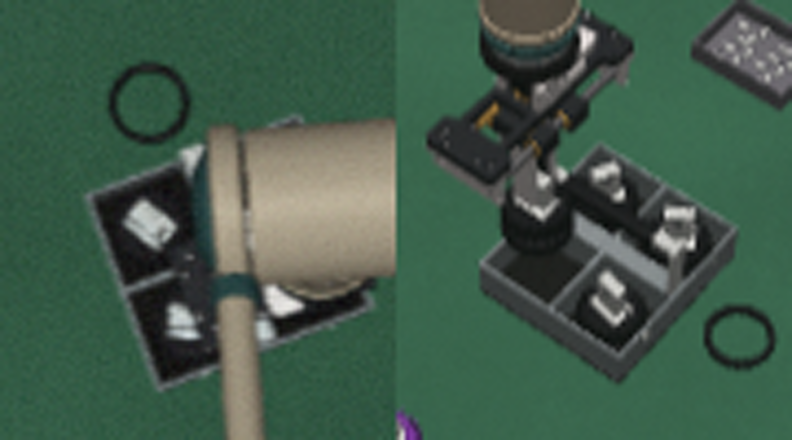

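Call:
carry_out(targets="0 -0.001 -0.001 0.006 0.2 0 0;0 -0.0005 0 0.008 0 0 0;0 0 0 0.008 0 0 0;0 0 0 0.006 0 0 0;0 0 0 0.002 0 0 0;0 0 0 0 0 0 0;0 0 0 0 0 0 0;0 0 0 0 0 0 0")

```text
clock: 7.68
eef_pos: [480.1, 102.8, 105.7]
tool_rot: [3.141, -0.0, -1.227]
contact_force: [0.9, 0.3, -1.7]
finger_gap: 12.1
```

```bash
python3 -c "
from h import *
delta(480.5,102.5,65,-1.226)
b=arm.read_camera('scene')[130:230,220:310]
cv2.imwrite('pics/g4.png',cv2.resize(b,None,fx=6,fy=6,interpolation=cv2.INTER_CUBIC))
"
```

```text
t 7.6833 pos [480.1 102.8 105.7] rot [ 3.141 -0.    -1.227] j [ 0.07  0.23  1.84 -0.    1.08  1.3 ] gap 12.1 F [ 0.9  0.3 -1.7]
tool shift mm [ 0.4 -0.3 40.7] turn deg [ 0.05 -0.01 -0.07]
```

View pics/g4.png

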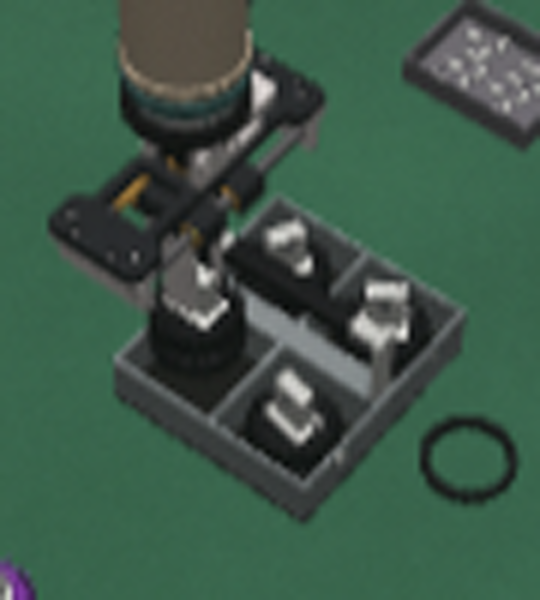

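Lamp hangs over the empty pocket (crop ~(198,335)), clear of the handle. Lowering on.

Call:
carry_out(targets="0 0 0 0.006 0 0 0;0 0 0 0.008 0 0 0;0 0 0 0.008 0 0 0;0 0 0 0.008 0 0 0;0 0 0 0.004 0 0 0;0 0 0 0.001 0 0 0;0 0 0 0 0 0 0;0 0 0 0 0 0 0")

```text
clock: 8.4
eef_pos: [480.3, 102.8, 67.0]
tool_rot: [3.141, -0.0, -1.227]
contact_force: [-0.2, -0.6, -1.4]
finger_gap: 12.3
```

```bash
python3 -c "
from h import *
delta(480.5,102.5,49,-1.226)"
```

```text
t 8.4 pos [480.3 102.8  67. ] rot [ 3.141 -0.    -1.227] j [ 0.07  0.28  1.89 -0.    0.98  1.3 ] gap 12.3 F [-0.2 -0.6 -1.4]
tool shift mm [ 0.3 -0.1 18. ] turn deg [ 0.03 -0.02 -0.08]
```

No contact so far; lower slowly towards the floor.

Call:
carry_out(targets="0 0 0 0.003 0 0 0;0 0 0 0.003 0 0 0;0 0 0 0.003 0 0 0;0 0 0 0.003 0 0 0;0 0 0 0.002 0 0 0;0 0 0 0.001 0 0 0;0 0 0 0 0 0 0;0 0 0 0 0 0 0")

```text
clock: 9.07
eef_pos: [481.2, 102.9, 51.2]
tool_rot: [-3.14, -0.001, -1.227]
contact_force: [-0.1, 0.5, -1.3]
finger_gap: 11.8
```

```bash
python3 -c "
from h import *
delta(480.5,102.5,49,-1.226)"
```

```text
t 9.0667 pos [481.2 102.9  51.2] rot [-3.140e+00 -1.000e-03 -1.227e+00] j [ 0.07  0.29  1.91 -0.    0.94  1.3 ] gap 11.8 F [-0.1  0.5 -1.3]
tool shift mm [0.1 0.8 2.2] turn deg [-0.09 -0.05 -0.08]
```

Call:
carry_out(targets="0 0 0 0.001 0 0 0;0 0 0 0.001 0 0 0;0 0 0 0.001 0 0 0;0 0 0 0 0 0 0;0 0 0 0 0 0 0;0 0 0 0 0 0 0;0 0 0 0 0 0 0;0 0 0 0 0 0 0")

```text
clock: 9.73
eef_pos: [482.0, 102.9, 49.1]
tool_rot: [-3.138, -0.001, -1.227]
contact_force: [0.3, -0.6, -2.0]
finger_gap: 11.9
```

Call:
carry_out(targets="0 0 0 0.001 0 0 0;0 0 0 0.001 0 0 0;0 0 0 0.001 0 0 0;0 0 0 0 0 0 0;0 0 0 0 0 0 0;0 0 0 0 0 0 0;0 0 0 0 0 0 0;0 0 0 0 0 0 0")

```text
clock: 10.4
eef_pos: [482.4, 102.9, 49.0]
tool_rot: [-3.137, -0.002, -1.227]
contact_force: [0.6, 0.7, 0.3]
finger_gap: 11.9
```

```bash
python3 -c "
from h import *
delta(480.5,102.5,49,-1.226)
b=arm.read_camera('scene')[130:230,220:310]
cv2.imwrite('pics/g5.png',cv2.resize(b,None,fx=6,fy=6,interpolation=cv2.INTER_CUBIC))
"
```

```text
t 10.4 pos [482.4 102.9  49. ] rot [-3.137e+00 -2.000e-03 -1.227e+00] j [ 0.07  0.3   1.91 -0.    0.93  1.3 ] gap 11.9 F [0.6 0.7 0.3]
tool shift mm [-0.2  1.9 -0. ] turn deg [-0.26 -0.11 -0.07]
```

View pics/g5.png

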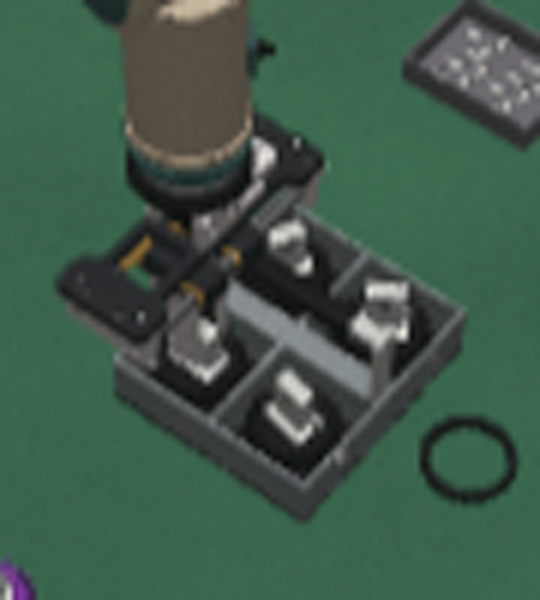

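The lamp sits on the floor: height stays at 49.0 although commanded lower, and the load has gone. Open part way only, since the handle is beside the finger.

Call:
carry_out(targets="0.3 0 0 0 0 0 0;0.3 0 0 0 0 0 0;0.3 0 0 0 0 0 0;0.3 0 0 0 0 0 0;0.3 0 0 0 0 0 0;0.3 0 0 0 0 0 0;0.3 0 0 0 0 0 0;0.3 0 0 0 0 0 0")

```text
clock: 11.12
eef_pos: [483.1, 103.0, 49.2]
tool_rot: [-3.136, -0.002, -1.227]
contact_force: [-0.3, 0.1, -0.2]
finger_gap: 28.5
```

```bash
python3 -c "
from h import *
delta(480.5,102.5,160,-1.226)"
```

```text
t 11.1167 pos [483.1 103.   49.2] rot [-3.136e+00 -2.000e-03 -1.227e+00] j [ 0.07  0.3   1.91 -0.    0.93  1.3 ] gap 28.5 F [-0.3  0.1 -0.2]
tool shift mm [  -0.2    2.  -110.8] turn deg [-0.33 -0.12 -0.07]
```

Call:
carry_out(targets="0.3 0 0 -0.008 0 0 0;0.3 0 0 -0.014 0 0 0;0.3 0 0 -0.018 -0.1 0 0;0.3 0 0 -0.018 -0.1 0 0;0.3 0 0 -0.018 -0.1 0 0;0.3 0 0 -0.016 0 0 0;0.3 0 0 -0.006 0 0 0;0.3 0 0 0 0 0 0")

```text
clock: 11.78
eef_pos: [481.8, 103.0, 154.1]
tool_rot: [3.14, -0.002, -1.227]
contact_force: [-0.6, 0.0, 0.3]
finger_gap: 27.9
```

```bash
python3 -c "
from h import *
delta(502,161.5,145,-1.225)
for n in('top','scene'):
    im=arm.read_camera(n);cv2.imwrite(f'pics/{n}6.png',im)
a=cv2.imread('pics/top6.png')[160:260,190:280];b=cv2.imread('pics/scene6.png')[130:230,220:310]
cv2.imwrite('pics/g6.png',cv2.resize(np.hstack([a,b]),None,fx=4.4,fy=4.4,interpolation=cv2.INTER_CUBIC))
"
```

```text
t 11.7833 pos [481.8 103.  154.1] rot [ 3.140e+00 -2.000e-03 -1.227e+00] j [ 0.07  0.19  1.76 -0.    1.2   1.3 ] gap 27.9 F [-0.6  0.   0.3]
tool shift mm [-48.3 -38.8   9. ] turn deg [ 0.07 -0.1  -0.13]
```

View pics/g6.png

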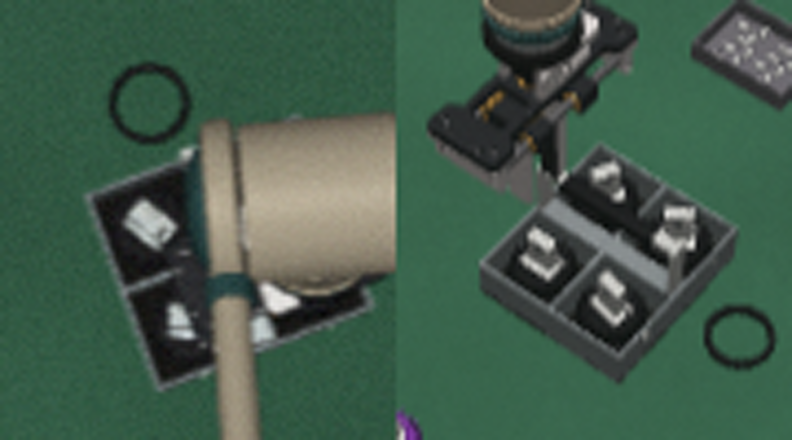

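The fourth lamp stands upright in pocket0 (scene crop (540,255)), let go; caddy unmoved. Now above the handle.

Call:
carry_out(targets="0.5 -0.008 -0.006 0 0 0 0;0.5 -0.01 -0.008 0 0 0 0;0.5 -0.01 -0.008 0.003 0 0 0;0.5 -0.01 -0.008 0.003 0 0 0;0.5 -0.008 -0.006 0.003 0 0 0;0.5 -0.002 -0.003 0 0 0 0;0.5 0 0 0 0 0 0;0.5 0 0 0 0 0 0")

```text
clock: 12.55
eef_pos: [500.3, 169.3, 136.2]
tool_rot: [3.127, 0.002, -1.225]
contact_force: [0.2, 0.0, 0.4]
finger_gap: 47.1
```

```bash
python3 -c "
from h import *
delta(502,161.5,82,-1.225)
"
```

```text
t 12.55 pos [500.3 169.3 136.2] rot [ 3.127e+00  2.000e-03 -1.225e+00] j [ 0.19  0.26  1.7  -0.    1.19  1.42] gap 47.1 F [0.2 0.  0.4]
tool shift mm [ 8.   0.2 54.2] turn deg [ 0.82  0.11 -0.01]
```

Call:
carry_out(targets="0.5 0.004 0 0 0.4 0.1 0;0.5 0.003 0 0 0.4 0 0;0.5 0 0 0 0 0 0;0.5 0 0 0 0 0 0;0.5 0 0 0 0 0 0;0.5 0 0 0 0 0 0;0.5 0 0 0 0 0 0;0.5 0 0 0 0 0 0")

```text
clock: 13.22
eef_pos: [502.5, 159.7, 137.0]
tool_rot: [-3.14, -0.001, -1.228]
contact_force: [-0.2, 0.7, -0.3]
finger_gap: 47.0
```

```bash
python3 -c "
from h import *
delta(502,161.5,82,-1.225)
b=arm.read_camera('scene')[130:230,220:310]
cv2.imwrite('pics/g7.png',cv2.resize(b,None,fx=6,fy=6,interpolation=cv2.INTER_CUBIC))
"
```

```text
t 13.2167 pos [502.5 159.7 137. ] rot [-3.140e+00 -1.000e-03 -1.228e+00] j [ 0.18  0.25  1.72 -0.    1.17  1.4 ] gap 47.0 F [-0.2  0.7 -0.3]
tool shift mm [-1.9 -0.  55. ] turn deg [-0.08 -0.07 -0.16]
```

View pics/g7.png

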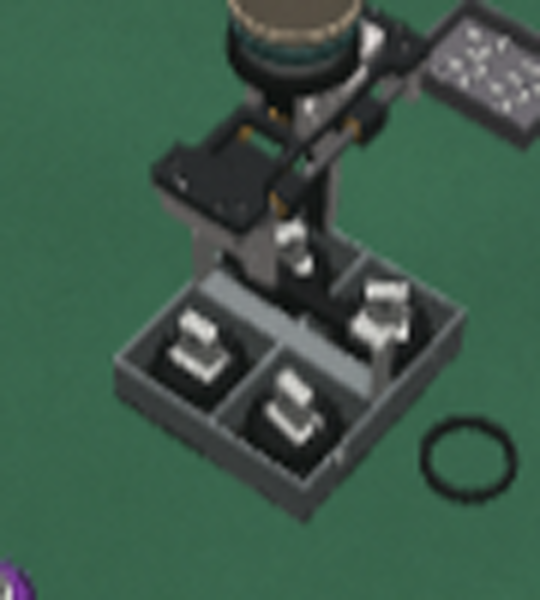

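Call:
carry_out(targets="0.42 -0.001 0 0.007 0 0 0;0.42 -0.001 0 0.009 0 0 0;0.42 0 0 0.009 0 0 0;0.42 0 0 0.009 0 0 0;0.42 0 0 0.008 0 0 0;0.42 0 0 0.005 0 0 0;0.42 0 0 0.001 0 0 0;0.42 0 0 0 0 0 0")

```text
clock: 13.93
eef_pos: [500.4, 161.9, 82.0]
tool_rot: [3.139, -0.0, -1.227]
contact_force: [-1.0, 0.0, -0.2]
finger_gap: 39.4
```

```bash
python3 -c "
from h import *
delta(502,161.5,82,-1.225)
"
```

```text
t 13.9333 pos [500.4 161.9  82. ] rot [ 3.139 -0.    -1.227] j [ 0.18  0.31  1.8  -0.    1.04  1.41] gap 39.4 F [-1.   0.  -0.2]
tool shift mm [ 0.9 -1.3  0. ] turn deg [ 0.13 -0.03 -0.13]
```

Call:
carry_out(targets="0.42 0.0005 -0.001 0 0.1 0 0;0.42 0 0 0 0 0 0;0 0 0 0 0 0 0;0 0 0 0 0 0 0;0 0 0 0 0 0 0;0 0 0 0 0 0 0;0 0 0 0 0 0 0;0 0 0 0 0 0 0", force=55)

```text
clock: 14.6
eef_pos: [502.9, 161.9, 83.1]
tool_rot: [-3.139, -0.001, -1.227]
contact_force: [0.5, -0.4, -0.3]
finger_gap: 17.7
```

```bash
python3 -c "
from h import *
delta(502,161.5,182,-1.225)
b=arm.read_camera('scene')[130:230,220:310]
cv2.imwrite('pics/g8.png',cv2.resize(b,None,fx=6,fy=6,interpolation=cv2.INTER_CUBIC))
"
```

```text
t 14.6 pos [502.9 161.9  83.1] rot [-3.139e+00 -1.000e-03 -1.227e+00] j [ 0.18  0.3   1.79 -0.    1.04  1.41] gap 17.7 F [ 0.5 -0.4 -0.3]
tool shift mm [  0.2   0.8 -98.9] turn deg [-0.15 -0.06 -0.11]
```

View pics/g8.png

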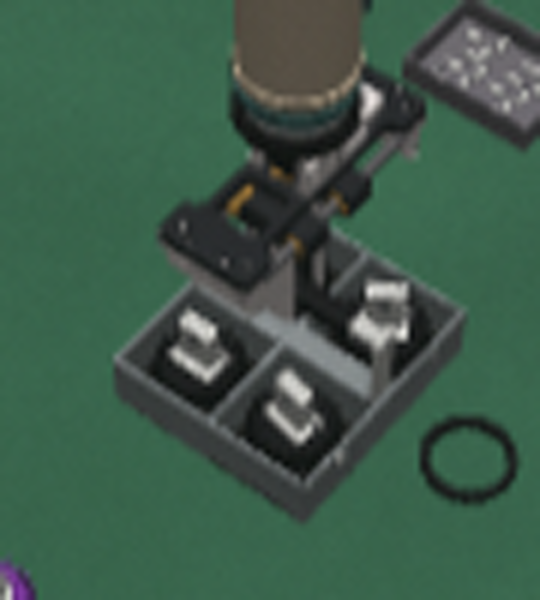

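Gap 17.7 mm on the 18 mm grip. Lift gently, first a little.

Call:
carry_out(targets="0 0 0 -0.002 0 0 0;0 0 0 -0.003 0 0 0;0 0 0 -0.004 0 0 0;0 0 0 -0.005 0 0 0;0 0 0 -0.005 0 0 0;0 0 0 -0.005 0 0 0;0 0 0 -0.003 0 0 0;0 0 0 -0.001 0 0 0", force=60)

```text
clock: 15.32
eef_pos: [496.9, 160.8, 108.2]
tool_rot: [3.13, 0.001, -1.227]
contact_force: [0.5, -0.4, -8.1]
finger_gap: 17.4
```

```bash
python3 -c "
from h import *
delta(502,161.5,184,-1.225)
b=arm.read_camera('scene')[120:230,210:310]
cv2.imwrite('pics/g9.png',cv2.resize(b,None,fx=5.4,fy=5.4,interpolation=cv2.INTER_CUBIC))
"
```

```text
t 15.3167 pos [496.9 160.8 108.2] rot [ 3.130e+00  1.000e-03 -1.227e+00] j [ 0.18  0.28  1.76 -0.    1.12  1.41] gap 17.4 F [ 0.5 -0.4 -8.1]
tool shift mm [  1.   -4.2 -75.8] turn deg [ 0.69  0.08 -0.14]
```

View pics/g9.png

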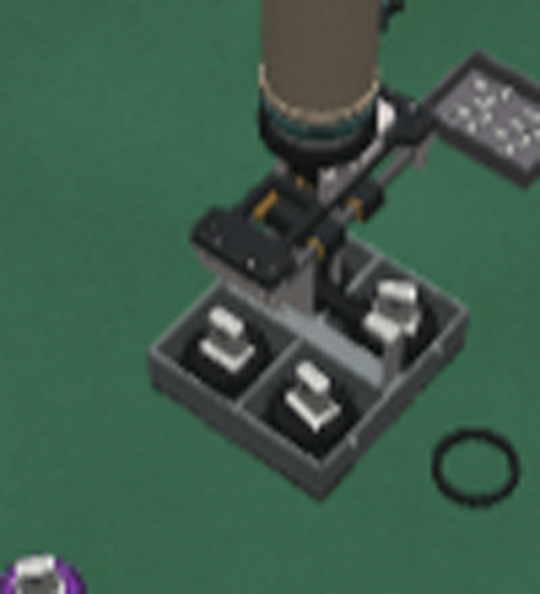

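Call:
carry_out(targets="0 0 0 -0.004 0.1 0 0;0 0 0 -0.006 0.1 0 0;0 0 0 -0.008 0.1 0 0;0 0 0 -0.008 0.1 0 0;0 0 -0.001 -0.008 0.1 0 0;0 0 -0.001 -0.007 0.1 0 0;0 0 -0.001 -0.005 0.1 0 0;0 0 0 -0.002 0 0 0")

```text
clock: 16.03
eef_pos: [500.1, 161.9, 161.8]
tool_rot: [-3.139, 0.001, -1.227]
contact_force: [-0.2, 0.3, -8.9]
finger_gap: 17.9
```

```bash
python3 -c "
from h import *
delta(502,161.5,186,-1.225)
"
```

```text
t 16.0333 pos [500.1 161.9 161.8] rot [-3.139e+00  1.000e-03 -1.227e+00] j [0.18 0.23 1.68 0.   1.23 1.41] gap 17.9 F [-0.2  0.3 -8.9]
tool shift mm [  1.   -1.7 -24.2] turn deg [-0.13  0.07 -0.13]
```

Call:
carry_out(targets="0 0 0 -0.004 -0.1 0 0;0 0 0 -0.005 0 0 0;0 0 0 -0.005 0 0 0;0 0 0 -0.004 0 0 0;0 0 0 -0.002 0 0 0;0 0 0 -0.001 0 0 0;0 0 0 0 0 0 0;0 0 0 0 0 0 0")

```text
clock: 16.7
eef_pos: [499.7, 161.8, 185.1]
tool_rot: [3.141, 0.001, -1.227]
contact_force: [-0.9, 0.5, -8.5]
finger_gap: 17.7
```

Call:
carry_out(targets="0 0 0 0 0 0 0;0 0 0 0 0 0 0;0 0 0 0 0 0 0;0 0 0 0 0 0 0;0 0 0 0 0 0 0;0 0 0 0 0 0 0;0 0 0 0 0 0 0;0 0 0 0 0 0 0")

```text
clock: 17.37
eef_pos: [498.8, 161.7, 183.8]
tool_rot: [3.138, 0.002, -1.227]
contact_force: [0.4, -0.3, -8.8]
finger_gap: 17.4
```

```bash
python3 -c "
from h import *
delta(502,161.5,183,-1.225);print(arm.sense()['qvel'].round(4))
for n in('top','scene'):
    im=arm.read_camera(n);cv2.imwrite(f'pics/{n}10.png',im)
a=cv2.imread('pics/top10.png')[150:260,185:285];b=cv2.imread('pics/scene10.png')[90:200,205:305]
x,y,yaw=502,161.5,.346
def ov(n,im,ox,oy,k):
    im=cv2.resize(im,None,fx=k,fy=k,interpolation=cv2.INTER_CUBIC)
    z=183-82.7
    B=box(x,y,yaw,158,174,z,z+45)
    for q,c in((B[:4],(0,255,0)),(B[4:],(0,0,255))):
        cv2.polylines(im,[((P(n,q)-[ox,oy]+.5)*k-.5).astype(int).reshape(-1,1,2)],True,c,1)
    return im
cv2.imwrite('pics/g10.png',np.hstack([ov('top',a,185,150,4),ov('scene',b,205,90,4)]))
"
```

```text
t 17.3667 pos [498.8 161.7 183.8] rot [ 3.138e+00  2.000e-03 -1.227e+00] j [0.18 0.22 1.64 0.   1.29 1.41] gap 17.4 F [ 0.4 -0.3 -8.8]
tool shift mm [ 1.2 -2.9  0.8] turn deg [ 0.19  0.11 -0.14]
[ 0.0012  0.001  -0.0004  0.0008 -0.0009 -0.0014]
```

View pics/g10.png

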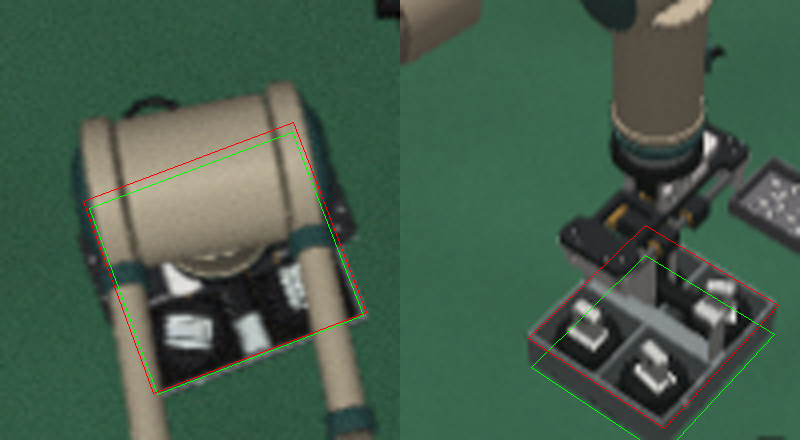

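Both views agree with the model of a level caddy, raised about 100 mm over its starting place. The arm is at rest, so I am handing the job in.

```bash
python3 -c "
from h import *
print(arm.finish_job());delta(502,161.5,183,-1.225)
"
```

```text
the job is handed in; nothing more can be done
None
the job is handed in; nothing more can be done
```

I put the black lamp from the grey mat into the empty pocket (pocket0) and let it go. Then I took the full caddy by its grip and lifted it about 100 mm over the place where it stood. I handed the job in while still holding it, 17 s into the 64 s allowed; no verdict is reported.

**Lamp:** in the picture after release it stood upright in its pocket, and the caddy had not moved.

**Last checks before handing in:**
- **Grip:** the fingers were 17.4 mm apart on the 18 mm grip at 60 N, and the force reading showed about 8.8 N of load.
- **Pose:** the tool was within about 0.2° of vertical, the joints were practically still, and the caddy's outline in both views matched a level caddy about 3 mm from its start.
- **Drift:** while holding, the arm moved about 1 mm in x and z over 0.7 s.
- **Other things on the bench:** I moved nothing else on purpose and noticed no contact, but did not measure the bystanders again at the end.

**Not fully confirmed:** in the last pictures the arm and handle partly hid one far lamp. All four lamps were in their pockets in the picture before the handle grasp. I saw no disagreement after that.

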